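# Unclip the filter cover of a desk air cleaner

## Task

The filter of the desk air cleaner is due for a change: press the cover's sprung tab inward, swing that end up and unhook the cover from the sloping face without forcing it, and lay it flat and gently, grip side up, in the open desk tray. Let go of it, and leave the telephone, the pen pot, the stapler and the mug undisturbed.

Things in the scene. Friction and masses are not known exactly. Their poses are not given: they have to be found in the camera images.
- shell: White shell of the desk air cleaner: fixed sloping slab 190 (x) x 170 (y) x 60 mm on a grey stand. Origin: centre of its sloping face, 118 mm above the desk. +x runs up the slope, rising at 35 degrees and away from the robot; +z out of the face, leaning 35 degrees towards the robot; +y across. The cover lies flush in a recess of the face, x -65.5..67.5, y -57..57 mm.
- cover_grip (a point): Grip point of the loose filter cover. On the cover's outside stand two parallel ears 34 mm high: the sprung tab (6 mm thick, 30 wide in y) at the lower end and a fixed grip wall (8 thick, 50 wide). Their outer faces are 40 mm apart along x at rest. This point is midway between those faces, half-way up: 43 mm from the plate's middle towards -x, 17 mm above the plate's outside. Axes: see cover_mid.
- cover_mid (a point): Middle of the cover's plate, a grey slab 130 (x) x 110 (y) x 10 mm with dark slots, 0.13 to 0.24 kg; in place it lies 5 mm under the shell's origin. Axes as the shell's while in place: x from tab to toes, z out of the grip side. Hook and toes reach 71 mm to -x and 80 mm to +x of it, and 1 mm below the plate's underside.
- tab (a joint): Travel of the cover's sprung tab, m: 0 at rest, 0.008 pressed fully towards the grip wall (cover's +x). It takes 3 N to start and 10 N to press it fully. The hook is 5.5 mm under the lip, so it is clear of it from about 0.006; let go, the tab springs back.
- tray: Open black desk tray, fixed: 200 (x) x 160 (y) x 18 mm outside, walls and floor 4 mm thick (inside 192 x 152 mm). Origin: centre of its underside, on the desk; z up, x along its long side. The cover fits in lengthwise only (either way round).
- phone: White desk telephone, 200 x 180 x 66 mm, loose; origin centre of its underside. Bystander.
- pen_pot: Dark metal pot of pens, 76 mm across, 150 mm high with pens, loose; origin centre of its underside. Bystander.
- stapler: Stapler, 130 (x) x 34 x 48 mm, loose; origin centre of its underside. Bystander.
- mug: White mug, 80 mm across, 95 mm high, handle at +y, loose; origin centre of its underside. Bystander.
- upper_lip: The fixed 5 mm thick lip at the upper (+x) end of the recess. Origin: middle of its inner lower edge, 67.5 mm up the slope from the shell's origin and 5 mm under the face; axes as the shell. Two toes of the cover reach 12 mm under it with 2 mm of play, so the cover cannot come straight out: its tab end swings up about this edge (0.2 rad is ample), then the toes draw out towards -x.
Not all that is in view belongs to the job. Of the things shaped like the part that bears cover_grip, the grey one is meant.

How it is judged:
On the way, in this order (a step that is already met when the one before it is completed fails the run):
1. the tab is pressed in while the cover is still in its recess (value of joint tab above 0.0055 m and distance between cover_mid and shell below 0.015 m), for 0.1 s.
2. the cover is off the cleaner: more than 60 mm from its seat and touching no part of the cleaner (distance between cover_mid and shell above 0.06 m and contact force between cover and shell below 0.05 N), for 0.1 s.
At the end, for the whole second after the job is handed in: The cover lies at rest on the floor of the tray: its middle within 40 mm (lengthwise) and 35 mm (across) of the tray's centre and at most 14 mm above the desk, level within 4 degrees, grip side up, its tab sprung back (within 1.5 mm), let go (x of cover_mid in the frame of tray between -0.04 and 0.04 m and y of cover_mid in the frame of tray between -0.035 and 0.035 m and z of cover_mid in the frame of tray below 0.014 m and angle between cover_mid's own z axis and vertical below 0.07 rad and value of joint tab below 0.0015 m and linear speed of cover below 0.02 m/s); the robot touches nothing.
It fails at once if the cover is forced: its toes pry on the upper lip with more than 25 N (contact force between cover and upper_lip above 25 N).
It fails at once if the cover is dropped into the tray (still faster than 0.45 m/s when low over it, a fall of some 10 mm) or pressed into it with more than 40 N (contact force between cover and tray above 40 N or (linear speed of cover above 0.45 m/s and horizontal distance between cover_mid and tray below 0.1 m and height (world z) of cover_mid below 0.05 m)).
It fails at once if a bystander is moved by more than 25 mm or tipped (distance of any of phone, pen_pot, stapler, mug from where it was at the start of the episode above 0.025 m or angle between any of pen_pot, mug, stapler, phone's own z axis and vertical above 0.3 rad).
It also fails if it takes over 45 s, if anything falls off the work surface, if the arm or the gripper's body presses on something with over 40 N, if the wrist force passes 120 N, or if a joint passes its speed limit or range.

## Robot

A 6-joint arm with a two-finger parallel gripper is mounted at the origin on the work surface. World frame = base frame: x ahead of the robot, y to its left, z up, the work surface at z = 0. Lengths are in m, angles in rad, forces in N, time in s.
With the tool pointing down it reaches from about 0.35 to 0.975 m from the base axis. Payload 17.4 kg.
Tool frame: the origin (TCP) lies at the very end of the fingers, on their centre line; the grasp point (between the pads) lies manip.hold_point_z behind it (manip.hold_point_z is the distance from the TCP to the grasp point, in m); x points along the fingers, z is the direction in which the jaws open and shut, and the axes are right-handed (so a half turn about x gives the same grasp; the last joint's range is limited). The gripper opens to 85 mm and grips with 20 to 120 N. Pads are 22 mm wide; open, the fingers measure 114 mm over their backs; the gripper's body (76 mm by 85 mm) begins 54 mm behind the grasp point. The pads swing forward as they close: fully open they stand 13 mm farther back than shut.
Start: joints at [1.177, 0.116, 1.442, -0, 1.584, -0.038], TCP at [0.235, 0.633, 0.231] pointing down, gripper open.
Joint ranges: [-2.83, 2.83], [-0.83, 2.19], [0.07, 2.5], [-1.14, 4.28], [0.01, 3], [-2.97, 2.97]. Speed limits (rad/s): [1.89, 1.89, 2.22, 3.14, 3.14, 3.14].

## Interface

Orientations are given as a rotation vector (axis times angle).
In Python, from plant import manip gives the robot as it stands.
- The arm moves only by the tool move_arm, never from a script. Its argument "rows" is one flat list of numbers, 6 for each row, row after row: the shift along the tool's x, y, z in m, then the turn, a rotation vector about the tool's x, y, z in degrees. In form: [dx, dy, dz, wx, wy, wz, dx, dy, dz, wx, wy, wz, ...]. A call has 1 to 20 rows; each row is the pose to reach, as a shift and turn from the pose commanded when the call began, along the tool's axes at that moment; what a row does not reach only later rows make up. A row lasts 1/8 s, in which the tool goes at most 62.5 mm and 10.7 degrees, less where a joint would pass 70% of its speed; a pose out of reach is approached as far as the arm can. A call with a gripper value outside its range is refused whole. "hand" is the closure, from 0 (fully open) to 1 (shut), set as the call begins (left out, the last holds). The fingers move at their own pace and stop on an object; "newtons" is the grip in N (left out, the last holds). Time passes only in rows, so rows that repeat a pose let the fingers close. It gives the time, the measured TCP pose, the force and the opening at its end, in the units of the state.
- manip.state(): the state, without advancing time (a new reading comes with each control period).
- manip.get_image(name): name is "side" or "top"; returns the picture (420x560x3 uint8, red, green, blue); there is no depth.
- manip.camera_model(name): a dict with "mtx" (3x3 intrinsics, pixels), "position" and "rotation" of the camera in the world. Camera axes: x right, y down, z forward; pixel columns grow to the right and rows downward; lengths in m; the calibration is good to about 2 mm. A picture is of the moment at which its call begins. camera_model takes no time and is no camera call.
- manip.job_done(): hands the job in, once; it reports no verdict.
The state is a dict: "time": time; "joint_positions": joint angles; "joint_velocities": joint speeds; "joint_efforts": joint torques, N m; "tool_pos": TCP position; "eef_rot": TCP orientation; "wrist_force": force on the tool from outside, world axes, zero at the start; "torque": the same for the moment, N m; "gripper_width": finger opening in m.
Only numpy, scipy, OpenCV 4.12 (cv2) and the standard library are available. Lean on these libraries where they do the work, as an engineer would, in place of code of your own. Each camera call takes 0.05 s, during which the arm holds its last target.

## Working session

There is one attempt and no reset: what is moved stays moved. The work goes in short steps, Python scripts to look and compute and a tool call to move; the robot and the scene stay as the last step left them, time stands still between calls to the robot, and variables do not carry over. Pictures are saved under pics/ and viewed, and the job is handed in when it is done.

Besides the shell and the picture viewer there is one more tool, called after "Emit:" in YAML: its name, and indented under it one key for each argument. move_arm: Moves the arm, as the interface text tells. Its arguments: {"type":"object","properties":{"rows":{"type":"array"},"hand":{"type":"number"},"newtons":{"type":"number"}},"required":["rows"]}

```bash
ls; mkdir -p pics; python3 - <<'E'
from plant import manip
import cv2
for n in("side","top"):
    im=manip.get_image(n); cv2.imwrite(f"pics/{n}0.png",im[:,:,::-1])
    c=manip.camera_model(n); print(n,c)
print(manip.state()); print(manip.hold_point_z)
E
```

```text
pics
side {'mtx': array([[416.78519782,   0.        , 277.77048898],
       [  0.        , 416.78519782, 211.51592093],
       [  0.        ,   0.        ,   1.        ]]), 'position': array([-0.10347981, -0.72558197,  1.00339246]), 'rotation': array([-2.20429151,  0.78841335, -0.37457678])}
top {'mtx': array([[471.38979459,   0.        , 284.49881708],
       [  0.        , 471.38979459, 209.30223358],
       [  0.        ,   0.        ,   1.        ]]), 'position': array([0.33027595, 0.04687342, 1.44397447]), 'rotation': array([-2.17147612,  2.11781201, -0.19274188])}
{'time': 0.1, 'joint_positions': array([ 1.17721192e+00,  1.16421007e-01,  1.44220098e+00, -2.91119797e-05,
        1.58399969e+00, -3.78260249e-02]), 'joint_velocities': array([ 0.00066422, -0.00182668, -0.00221456,  0.00100232,  0.00024953,
       -0.00042407]), 'joint_efforts': array([ 1.63916684e-03, -7.33671498e+01, -6.33790398e+01,  1.49954809e-05,
        5.19614216e-03, -7.09054848e-05]), 'tool_pos': array([0.23506956, 0.63256071, 0.23064591]), 'eef_rot': array([-0.94385994,  1.35763289,  0.94290217]), 'wrist_force': array([ 0.08708235,  0.13354554, -0.21480922]), 'torque': array([ 0.07768497, -0.00033234, -0.02065391]), 'gripper_width': 0.08510515408968049}
0.0187
```

View pics/side0.png

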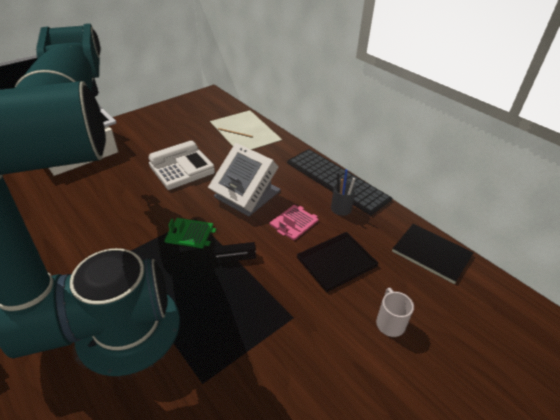

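View pics/top0.png

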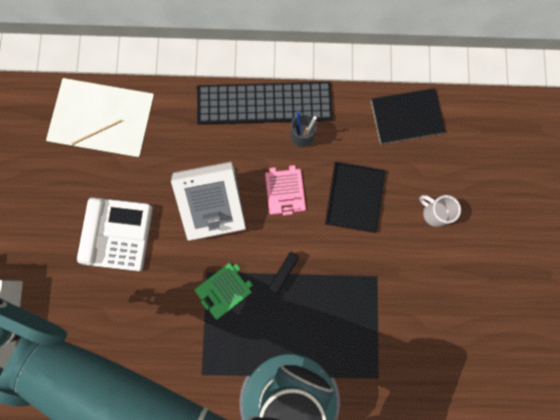

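The top picture shows the air cleaner at about (209,201), the tray at about (356,197), and a notebook at (408,116). The phone is at (115,235), the pen pot at (303,130), the stapler at (285,272) and the mug at (441,210). The pink and green covers are decoys. I'll zoom in next.

```bash
python3 - <<'E'
import cv2
a=cv2.imread("pics/top0.png"); b=cv2.imread("pics/side0.png")
cv2.imwrite("pics/z1.png",cv2.resize(a[150:250,160:260],None,fx=6,fy=6,interpolation=cv2.INTER_CUBIC))
cv2.imwrite("pics/z2.png",cv2.resize(b[135:220,195:295],None,fx=7,fy=7,interpolation=cv2.INTER_CUBIC))
c=cv2.convertScaleAbs(a[150:245,315:400],alpha=3,beta=20)
cv2.imwrite("pics/z3.png",cv2.resize(c,None,fx=6,fy=6,interpolation=cv2.INTER_CUBIC))
E
```

```text
(no output)
```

View pics/z1.png

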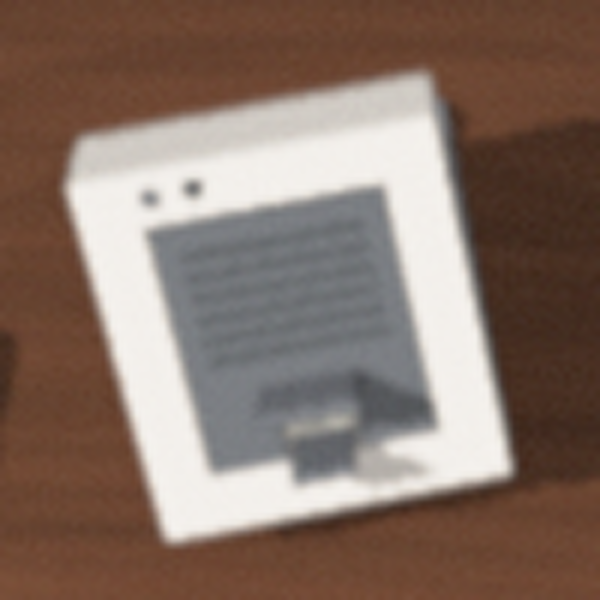

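View pics/z2.png

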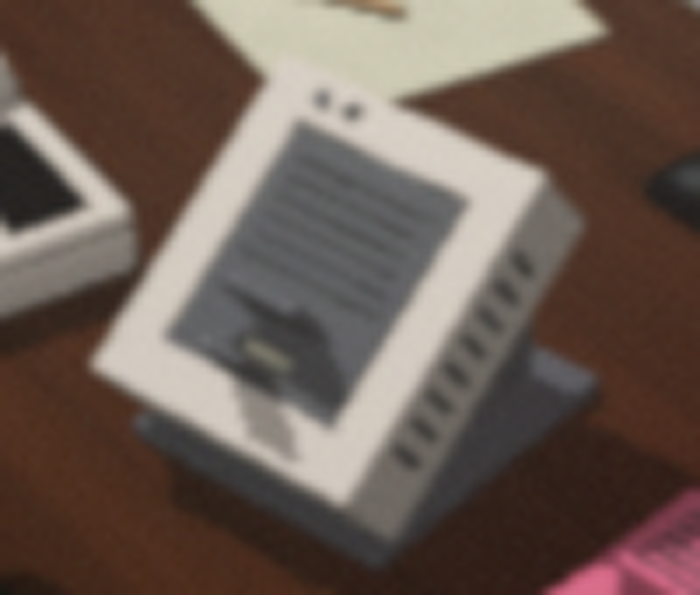

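View pics/z3.png

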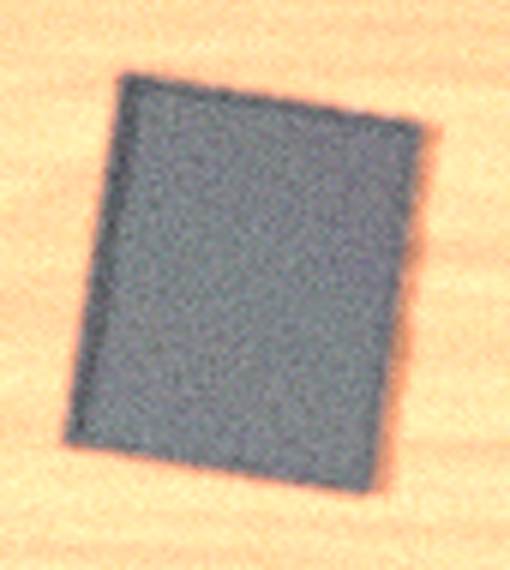

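```bash
cat > h.py <<'E'
import numpy as np
from scipy.spatial.transform import Rotation as R
from plant import manip
def ray(n,uv):
    c=manip.camera_model(n); d=np.linalg.inv(c["mtx"])@np.array([uv[0],uv[1],1.]); return np.array(c["position"]),R.from_rotvec(c["rotation"]).apply(d)
def onz(n,uv,z):
    o,d=ray(n,uv); return o+d*(z-o[2])/d[2]
def tri(a,b):
    o1,d1=ray("top",a);o2,d2=ray("side",b); s=np.linalg.lstsq(np.c_[d1,-d2],o2-o1,rcond=None)[0]
    p,q=o1+s[0]*d1,o2+s[1]*d2; return (p+q)/2,np.linalg.norm(p-q)
def proj(n,p):
    c=manip.camera_model(n); q=c["mtx"]@(R.from_rotvec(c["rotation"]).inv().apply(np.asarray(p)-c["position"])); return q[:2]/q[2]
def up(p,s,ox,oy): return ((p[0]+.5)/s-.5+ox,(p[1]+.5)/s-.5+oy)
E
python3 - <<'E'
from h import *
np.set_printoptions(precision=4,suppress=True)
s35=np.sin(np.radians(35));c35=np.cos(np.radians(35))
F={"top":[(68,188),(438,118),(513,474),(165,543)],"side":[(275,62),(545,178),(347,503),(92,365)]}
Rc={"top":[(148,230),(384,187),(438,430),(213,472)],"side":[(297,122),(468,203),(335,425),(168,335)]}
L=[(95,85),(95,-85),(-95,-85),(-95,85)]; M=[(67.5,57),(67.5,-57),(-65.5,-57),(-65.5,57)]
sc={"top":(6,160,150),"side":(7,195,135)}
for nm,P,Q in(("face",F,L),("rec",Rc,M)):
  loc=np.array(Q)/1000
  for n in P:
    W=np.array([onz(n,up(p,*sc[n]),.118+l[0]*s35) for p,l in zip(P[n],loc)])
    h=np.c_[loc[:,0]*c35,loc[:,1]]
    A=(h-h.mean(0))[:,0]+1j*(h-h.mean(0))[:,1]; w=W[:,:2]-W[:,:2].mean(0); B=w[:,0]+1j*w[:,1]
    k=(B*A.conj()).sum()/(abs(A)**2).sum(); yaw=np.angle(k)
    o=W[:,:2].mean(0)-R.from_euler('z',yaw).as_matrix()[:2,:2]@h.mean(0)
    print(nm,n,"origin",o,"yaw",np.degrees(yaw),"scale",abs(k),"res mm",abs(B-A*np.exp(1j*yaw))*1e3)
  for p,q,l in zip(P["top"],P["side"],loc):
    X,e=tri(up(p,*sc["top"]),up(q,*sc["side"])); print(X,e,"zexp",.118+l[0]*s35)
T=[(122,75),(420,120),(372,492),(68,443)]
W=np.array([onz("top",up(p,6,315,150),.018) for p in T]); print(W, W.mean(0))
print([np.linalg.norm(W[i]-W[(i+1)%4]) for i in range(4)])
d=(W[0]+W[1]-W[2]-W[3]);print("tray yaw",np.degrees(np.arctan2(d[1],d[0])))
# others
for nm,p,z in(("phone",(115,235),.03),("pot",(303,128),.1),("mug",(441,210),.095)): print(nm,onz("top",p,z))
E
```

```text
face top origin [0.5522 0.2408] yaw 12.54383732194498 scale 1.0047555517999371 res mm [0.8144 1.2587 1.1416 1.5072]
face side origin [0.5514 0.2397] yaw 13.110667192264417 scale 0.9762752337391133 res mm [7.0056 1.9266 4.3032 4.2498]
[0.6085 0.3436 0.1667] 0.004330518197233964 zexp 0.17248976145334938
[0.6468 0.1737 0.1715] 0.0005173887198369931 zexp 0.17248976145334938
[0.496  0.1397 0.0662] 0.001497601328608822 zexp 0.06351023854665061
[0.4586 0.3076 0.0637] 0.002721545829036324 zexp 0.06351023854665061
rec top origin [0.5532 0.2412] yaw 12.304816261570403 scale 0.9675106447499341 res mm [2.3805 2.6397 2.4864 2.7436]
rec side origin [0.5538 0.2407] yaw 12.306233761659477 scale 0.9568130124951465 res mm [4.6737 3.1483 4.1612 3.5486]
[0.5936 0.3073 0.1551] 0.0009971707880012746 zexp 0.1567164094536956
[0.6177 0.1987 0.1553] 0.0007301051584748188 zexp 0.1567164094536956
[0.5151 0.1755 0.0814] 0.0025877197210367243 zexp 0.08043074341900647
[0.4911 0.2834 0.0822] 0.0011140706339549146 zexp 0.08043074341900647
[[ 0.7172 -0.1291  0.018 ]
 [ 0.6976 -0.2845  0.018 ]
 [ 0.5022 -0.2579  0.018 ]
 [ 0.5233 -0.1027  0.018 ]] [ 0.6101 -0.1935  0.018 ]
[np.float64(0.15672129441527885), np.float64(0.19715073121934676), np.float64(0.15662668332980662), np.float64(0.1956839781754635)]
tray yaw -7.754615078162567
phone [0.4703 0.5303 0.03  ]
pot [ 0.7968 -0.0231  0.1   ]
mug [ 0.5612 -0.4306  0.095 ]
```

```bash
cat >> h.py <<'E'
np.set_printoptions(precision=4,suppress=True)
s35=np.sin(np.radians(35));c35=np.cos(np.radians(35))
def shellR(yaw=12.45):
    return R.from_euler('z',yaw,degrees=True)*R.from_euler('y',-35,degrees=True)
SO=np.array([.5525,.2408,.118]); TO=np.array([.610,-.1935,0]); TY=-7.75
def toolR(cR,sgn): # tool axes for cover axes cR
    M=cR.as_matrix(); x=-M[:,2]; z=sgn*M[:,0]; return R.from_matrix(np.c_[x,np.cross(z,x),z])
def rel(p,Rt,st=None):
    st=st or manip.state(); R0=R.from_rotvec(st["eef_rot"])
    return R0.inv().apply(p-st["tool_pos"]), np.degrees((R0.inv()*Rt).as_rotvec())
E
python3 - <<'E'
from h import *
print([a for a in dir(manip) if a[0]!='_'])
print(R.from_rotvec(manip.state()["eef_rot"]).as_matrix())
S=shellR()
for s in(1,-1):
  p=SO+S.apply([-.039,0,.10]); print(s,p,rel(p,toolR(S,s)))
E
```

```text
['Unreachable', 'camera_model', 'get_image', 'hold_point_z', 'job_done', 'state']
[[-0.0004 -0.9374  0.3483]
 [-0.001   0.3483  0.9374]
 [-1.      0.     -0.001 ]]
1 [0.4653 0.2215 0.1775] (array([ 0.0534, -0.359 , -0.305 ]), array([ 55.3293, -32.0665, -17.4145]))
-1 [0.4653 0.2215 0.1775] (array([ 0.0534, -0.359 , -0.305 ]), array([-118.2854,   20.2906,  -37.3625]))
```

Emit:
move_arm:
  rows: [-0.03,-0.04,-0.03,5.5,-3.2,-1.7,-0.04,-0.08,-0.07,11,-6.4,-3.5,-0.04,-0.13,-0.11,16.6,-9.6,-5.2,-0.04,-0.18,-0.15,22.1,-12.8,-7,-0.04,-0.22,-0.19,27.7,-16,-8.7,-0.04,-0.26,-0.22,33.2,-19.2,-10.4,-0.03,-0.3,-0.25,38.7,-22.4,-12.2,0,-0.33,-0.28,44.3,-25.7,-13.9,0.03,-0.35,-0.3,49.8,-28.9,-15.7,0.05,-0.359,-0.305,55.33,-32.07,-17.41,0.0534,-0.359,-0.305,55.33,-32.07,-17.41,0.0534,-0.359,-0.305,55.33,-32.07,-17.41]
  hand: 0
  newtons: 20

```text
time: 1.6
tool_pos: [0.4654, 0.2223, 0.1788]
eef_rot: [-0.105, 0.956, 0.203]
wrist_force: [0.3, -0.5, 0.7]
gripper_width: 0.0858
```

```bash
python3 - <<'E'
from h import *
import cv2
a=manip.get_image("side");b=manip.get_image("top")
cv2.imwrite("pics/s1.png",cv2.resize(a[90:230,150:320,::-1],None,fx=4,fy=4,interpolation=cv2.INTER_CUBIC))
cv2.imwrite("pics/t1.png",cv2.resize(b[140:290,140:300,::-1],None,fx=4,fy=4,interpolation=cv2.INTER_CUBIC))
S=shellR(); print(manip.state()["joint_positions"])
print(rel(SO+S.apply([-.039,0,.03]),toolR(S,1)))
E
```

```text
[ 0.4785 -0.6091  2.207  -0.1806  0.9552  0.3193]
(array([ 0.0711, -0.0009, -0.0015]), array([ 0.063 ,  0.0633, -0.1009]))
```

View pics/s1.png

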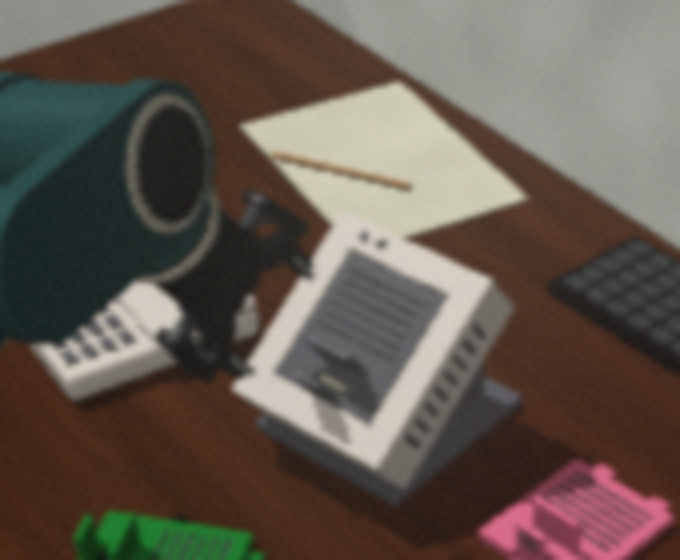

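View pics/t1.png

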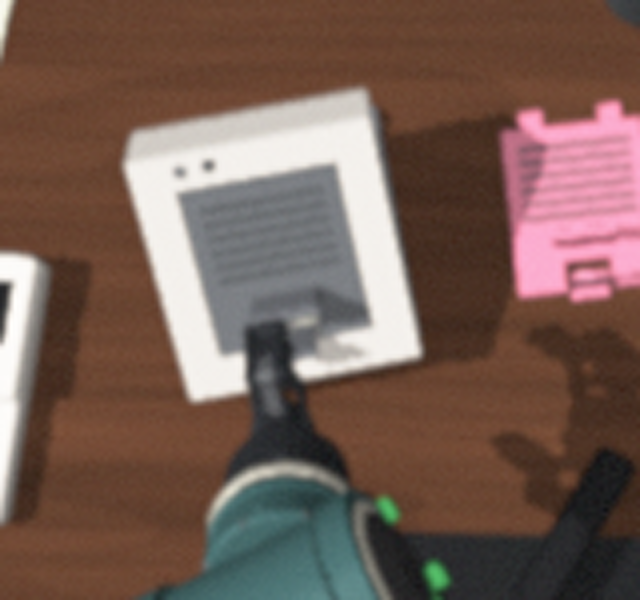

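The side view shows the jaws standing off the face with one finger above the grip and one below. The top view shows the finger in line with the bright ear top at about (300,318) in the crop. Next I'll check the ear position by triangulating it.

```bash
python3 - <<'E'
from h import *
X,e=tri(up((320,425),6,160,150),up((268,353),7,195,135)); S=shellR()
print(X,e,S.inv().apply(X-SO))
for l in([-.060,0,.034],[-.027,0,.034]):
  p=SO+S.apply(l)
  u=proj("top",p);v=proj("side",p)
  print(l,(u-[160,150]+.5)*6-.5,(v-[195,135]+.5)*7-.5)
E
```

```text
[0.515  0.2312 0.0914] 0.0031696201627119712 [-0.047  -0.0013  0.0004]
[-0.06, 0, 0.034] [324.2357 478.5067] [218.9276 350.1073]
[-0.027, 0, 0.034] [309.2204 417.2924] [254.4836 292.7143]
```

Emit:
move_arm:
  rows: [0.025,0,0,0,0,0,0.05,0,0,0,0,0,0.07,0,0,0,0,0,0.08,0,0,0,0,0,0.087,0,0,0,0,0,0.092,0,0,0,0,0,0.092,0,0,0,0,0,0.092,0,0,0,0,0]

```text
time: 2.7
tool_pos: [0.517, 0.2333, 0.1031]
eef_rot: [-0.103, 0.955, 0.201]
wrist_force: [-0.5, 0.2, -0.0]
gripper_width: 0.0858
```

```bash
cat > chk.py <<'E'
from h import *
s=manip.state();S=shellR()
print("tcp in shell mm",S.inv().apply(s["tool_pos"]-SO)*1e3,"F shell",S.inv().apply(s["wrist_force"]),"w",s["gripper_width"],s["time"])
print("rot err to seat",rel(SO,toolR(S,1))[1], "torque tool",R.from_rotvec(s["eef_rot"]).inv().apply(s["torque"]))
E
python3 chk.py
```

```text
tcp in shell mm [-38.2861   0.3534   8.5967] F shell [-0.3583  0.3005  0.2273] w 0.08577895895184576 2.7
rot err to seat [-0.0298  0.0667 -0.0544] torque tool [0.0482 0.2595 0.0353]
```

Emit:
move_arm:
  rows: [0.005,0,-0.001,0,0,0,0.005,0,-0.001,0,0,0,0.005,0,-0.001,0,0,0,0.005,0,-0.001,0,0,0,0.005,0,-0.001,0,0,0,0.005,0,-0.001,0,0,0]
  hand: 0.4
  newtons: 20

```text
time: 3.45
tool_pos: [0.519, 0.2337, 0.0979]
eef_rot: [-0.103, 0.956, 0.201]
wrist_force: [-0.2, -0.4, 0.6]
gripper_width: 0.0512
```

```bash
python3 chk.py; python3 - <<'E'
from h import *
import cv2
a=manip.get_image("side");b=manip.get_image("top")
cv2.imwrite("pics/s2.png",cv2.resize(a[120:220,180:300,::-1],None,fx=6,fy=6,interpolation=cv2.INTER_CUBIC))
E
```

```text
tcp in shell mm [-39.5781   0.2675   3.231 ] F shell [ 0.0821 -0.3397  0.645 ] w 0.05116440693454307 3.45
rot err to seat [-0.0345  0.0354 -0.0434] torque tool [ 0.0117  0.2715 -0.0194]
```

View pics/s2.png

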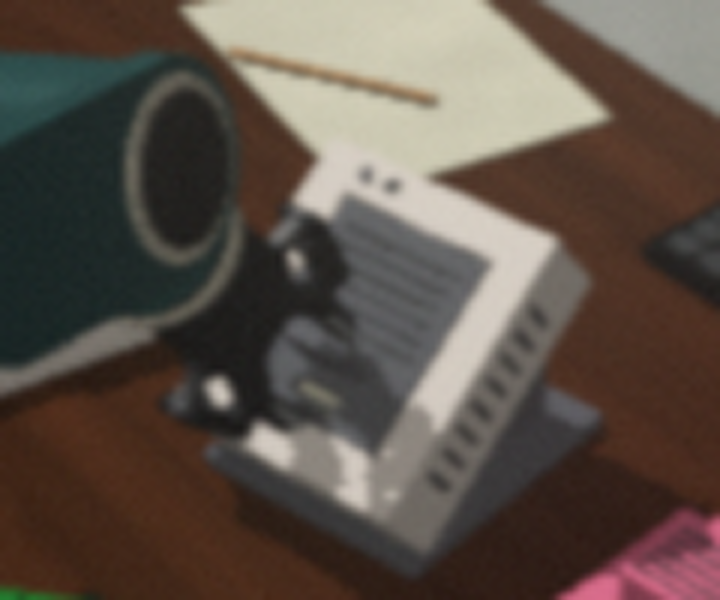

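The jaws straddle both ears, with the lit plate gap visible between the fingers at (320,390). I'll close in steps.

Emit:
move_arm:
  rows: [0,0,0,0,0,0,0,0,0,0,0,0,0,0,0,0,0,0]
  hand: 0.54

```text
time: 3.92
tool_pos: [0.5185, 0.2335, 0.0973]
eef_rot: [-0.104, 0.957, 0.201]
wrist_force: [-6.1, -1.3, -0.1]
gripper_width: 0.0396
```

```bash
python3 chk.py
```

```text
tcp in shell mm [-40.324    0.2241   3.013 ] F shell [-5.1588  0.0103  3.4483] w 0.03962070536854384 3.925
rot err to seat [-0.0301 -0.0483 -0.0324] torque tool [0.0203 1.0433 0.0628]
```

Emit:
move_arm:
  rows: [0,0,0,0,0,0,0,0,0,0,0,0,0,0,0,0,0,0]
  hand: 0.59

```text
time: 4.3
tool_pos: [0.5189, 0.2337, 0.0979]
eef_rot: [-0.103, 0.956, 0.201]
wrist_force: [-4.5, -1.3, 2.5]
gripper_width: 0.0353
```

```bash
python3 chk.py
```

```text
tcp in shell mm [-39.6198   0.2691   3.2389] F shell [-2.4213 -0.3333  4.6914] w 0.035252120555675455 4.3
rot err to seat [-0.0287  0.0292 -0.0419] torque tool [-0.0984  0.6244  0.0153]
```

Emit:
move_arm:
  rows: [0,0,0,0,0,0,0,0,0,0,0,0,0,0,0,0,0,0,0,0,0,0,0,0]
  hand: 0.75
  newtons: 25

```text
time: 4.8
tool_pos: [0.5198, 0.234, 0.0993]
eef_rot: [-0.103, 0.953, 0.201]
wrist_force: [0.3, 0.4, 6.5]
gripper_width: 0.0312
```

```bash
python3 chk.py
```

```text
tcp in shell mm [-38.1375   0.4162   3.8199] F shell [4.0126 0.3159 5.0753] w 0.031242203729672905 4.8
rot err to seat [-0.0379  0.1878 -0.0692] torque tool [-0.0282 -0.316  -0.0511]
```

Emit:
move_arm:
  rows: [-0.0005,0,0.0012,0,0,0,-0.003,0,0.0015,0,1.43,0,-0.006,0,0.0018,0,2.86,0,-0.006,0,0.0018,0,2.86,0,-0.006,0,0.0018,0,2.86,0]

```text
time: 5.42
tool_pos: [0.5172, 0.2333, 0.1039]
eef_rot: [-0.109, 1.005, 0.199]
wrist_force: [2.4, 0.1, 1.9]
gripper_width: 0.0314
```

```bash
python3 chk.py
```

```text
tcp in shell mm [-37.6192   0.257    9.1757] F shell [ 3.0664 -0.382   0.188 ] w 0.03141774899184602 5.425
rot err to seat [-0.023  -2.7859 -0.0429] torque tool [-0.1471 -0.1744 -0.0967]
```

Emit:
move_arm:
  rows: [-0.0026,0,0.0003,0,1.43,0,-0.0052,0,0.0006,0,2.86,0,-0.0078,0,0.001,0,4.3,0,-0.0105,0,0.0014,0,5.73,0,-0.013,0,0.002,0,7.2,0,-0.0156,0,0.0025,0,8.6,0,-0.0156,0,0.0025,0,8.6,0,-0.0156,0,0.0025,0,8.6,0]

```text
time: 6.42
tool_pos: [0.5109, 0.2318, 0.1182]
eef_rot: [-0.125, 1.155, 0.193]
wrist_force: [-0.3, -0.7, -1.8]
gripper_width: 0.0313
```

```bash
python3 chk.py; python3 - <<'E'
from h import *
import cv2
a=manip.get_image("side")
cv2.imwrite("pics/s3.png",cv2.resize(a[120:220,180:300,::-1],None,fx=6,fy=6,interpolation=cv2.INTER_CUBIC))
E
```

```text
tcp in shell mm [-34.7199   0.2199  24.5296] F shell [-1.3418 -0.5811 -1.1999] w 0.03129913915004996 6.425
rot err to seat [ -0.0256 -11.4322  -0.0417] torque tool [ 0.0142  0.434  -0.045 ]
```

View pics/s3.png

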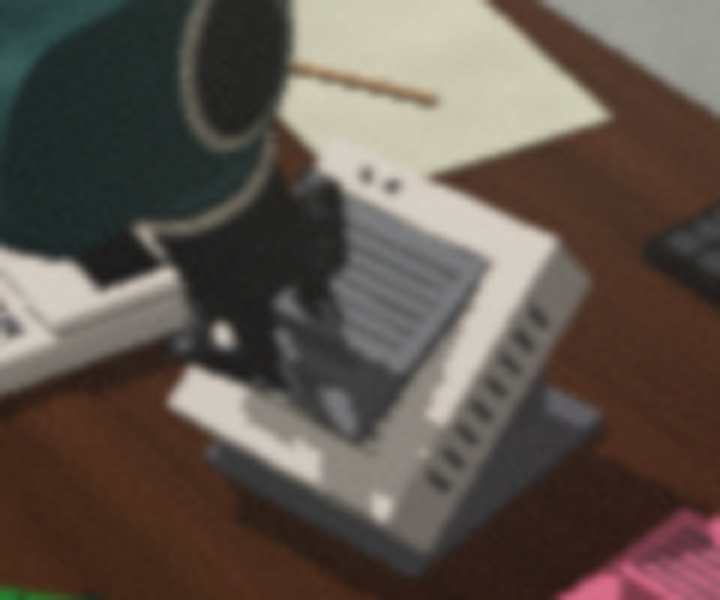

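The cover's tab end has clearly swung up out of its recess, at (360,440) in the crop. Next I draw the toes out.

Emit:
move_arm:
  rows: [0.0003,0,-0.003,0,0,0,0.0006,0,-0.006,0,0,0,0.0008,0,-0.008,0,0,0,0.0008,0,-0.008,0,0,0]

```text
time: 6.98
tool_pos: [0.504, 0.2304, 0.1144]
eef_rot: [-0.125, 1.155, 0.193]
wrist_force: [-0.6, 0.3, -1.8]
gripper_width: 0.0317
```

```bash
python3 chk.py
```

```text
tcp in shell mm [-42.709    0.3056  25.5048] F shell [-1.5037  0.3963 -1.1751] w 0.031676315691262495 6.975
rot err to seat [ -0.024  -11.4266  -0.052 ] torque tool [-0.0115  0.4533 -0.0467]
```

Emit:
move_arm:
  rows: [0.0003,0,-0.003,0,0,0,0.0006,0,-0.006,0,0,0,0.0009,0,-0.009,0,0,0,0.0012,0,-0.012,0,0,0,0.0012,0,-0.016,0,0,0,0.0012,0,-0.016,0,0,0]

```text
time: 7.72
tool_pos: [0.49, 0.2273, 0.1068]
eef_rot: [-0.125, 1.155, 0.193]
wrist_force: [0.6, -0.3, -1.8]
gripper_width: 0.0312
```

```bash
python3 chk.py; python3 - <<'E'
from h import *
import cv2
a=manip.get_image("side")
cv2.imwrite("pics/s4.png",cv2.resize(a[120:220,180:300,::-1],None,fx=6,fy=6,interpolation=cv2.INTER_CUBIC))
E
```

```text
tcp in shell mm [-58.7442   0.295   27.4932] F shell [-0.5797 -0.4131 -1.76  ] w 0.03123046287963761 7.725
rot err to seat [ -0.0218 -11.4302  -0.0497] torque tool [ 0.0297  0.4025 -0.0236]
```

View pics/s4.png

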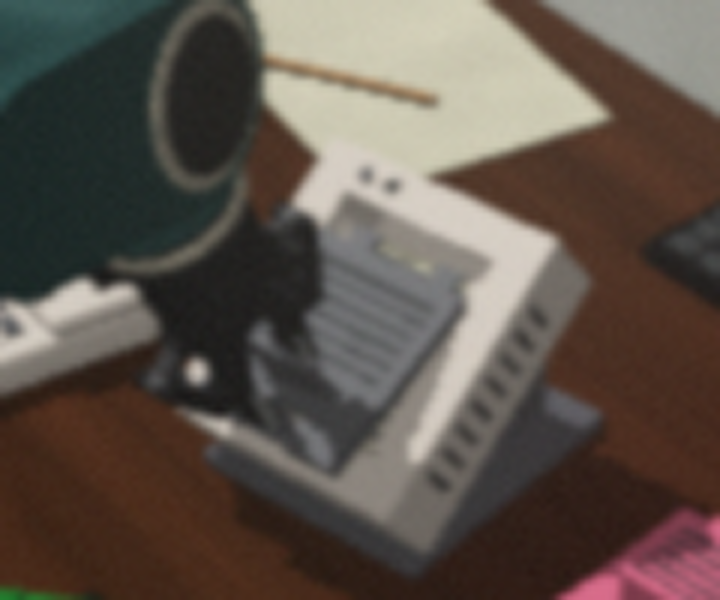

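The toes are out, visible clear of the lip at (330,230) and (460,285), and the wrist reads a weight of about 1.9 N. Lifting.

Emit:
move_arm:
  rows: [-0.01,0,0,0,0,0,-0.025,0,0,0,0,0,-0.045,0,0,0,0,0,-0.065,0,0,0,0,0,-0.085,0,0,0,0,0,-0.105,0,0,0,0,0,-0.12,0,0,0,0,0,-0.13,0,0,0,0,0,-0.13,0,0,0,0,0,-0.13,0,0,0,0,0]

```text
time: 9.02
tool_pos: [0.4395, 0.216, 0.2254]
eef_rot: [-0.125, 1.156, 0.193]
wrist_force: [0.5, 0.4, -3.5]
gripper_width: 0.0312
```

```bash
python3 chk.py; python3 - <<'E'
from h import *
C=R.from_euler('z',TY,degrees=True)
m=TO+C.apply([.008,0,.010])
p=m+C.apply([-.039,0,.0088])
for z in (.12,0): 
  d,w=rel(p+[0,0,z],toolR(C,1)); print(p+[0,0,z],d,w)
E
```

```text
tcp in shell mm [-33.1707   0.1078 154.3386] F shell [-1.5225  0.2469 -3.2345] w 0.031219892192742203 9.025
rot err to seat [ -0.0223 -11.4791  -0.0347] torque tool [-0.001   0.4247  0.0122]
[ 0.5793 -0.1893  0.1388] [ 0.0987 -0.4259  0.0106] [19.9035 23.2683 -4.1856]
[ 0.5793 -0.1893  0.0188] [ 0.2088 -0.426  -0.0373] [19.9035 23.2683 -4.1856]
```

Emit:
move_arm:
  rows: [0,-0.015,0,0.7,0.8,-0.1,0,-0.04,0,1.9,2.2,-0.4,0,-0.075,0.001,3.5,4.1,-0.7,0,-0.11,0.002,5.1,6,-1.1,0,-0.145,0.003,6.8,7.9,-1.4,0,-0.18,0.004,8.4,9.8,-1.8,0.01,-0.215,0.005,10,11.7,-2.1,0.02,-0.25,0.006,11.7,13.7,-2.5,0.035,-0.285,0.007,13.3,15.6,-2.8,0.05,-0.32,0.008,15,17.5,-3.1,0.065,-0.355,0.009,16.6,19.4,-3.5,0.08,-0.385,0.01,18,21,-3.8,0.09,-0.41,0.0106,19.2,22.4,-4,0.097,-0.422,0.0106,19.7,23,-4.1,0.0987,-0.426,0.0106,19.9,23.27,-4.19,0.0987,-0.426,0.0106,19.9,23.27,-4.19,0.0987,-0.426,0.0106,19.9,23.27,-4.19]

```text
time: 11.15
tool_pos: [0.5794, -0.1887, 0.1401]
eef_rot: [0.106, 1.566, -0.105]
wrist_force: [-0.4, 0.2, -1.7]
gripper_width: 0.0309
```

```bash
python3 - <<'E'
from h import *
import cv2
a=manip.get_image("side");b=manip.get_image("top")
cv2.imwrite("pics/s5.png",cv2.resize(a[180:320,250:420,::-1],None,fx=4,fy=4,interpolation=cv2.INTER_CUBIC))
cv2.imwrite("pics/t5.png",cv2.resize(b[130:270,280:430,::-1],None,fx=4,fy=4,interpolation=cv2.INTER_CUBIC))
C=R.from_euler('z',TY,degrees=True)
p=TO+C.apply([-.031,0,.0188])
print(manip.state()["tool_pos"],manip.state()["wrist_force"],rel(p,toolR(C,1)))
E
```

```text
[ 0.5794 -0.1888  0.14  ] [ 0.0915  0.1996 -2.1492] (array([ 0.1212, -0.0005, -0.0002]), array([ 0.0386,  0.096 , -0.018 ]))
```

View pics/s5.png

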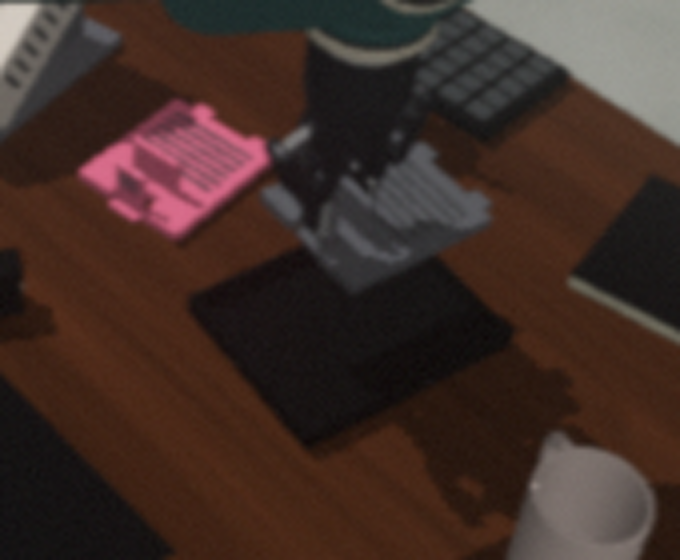

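View pics/t5.png

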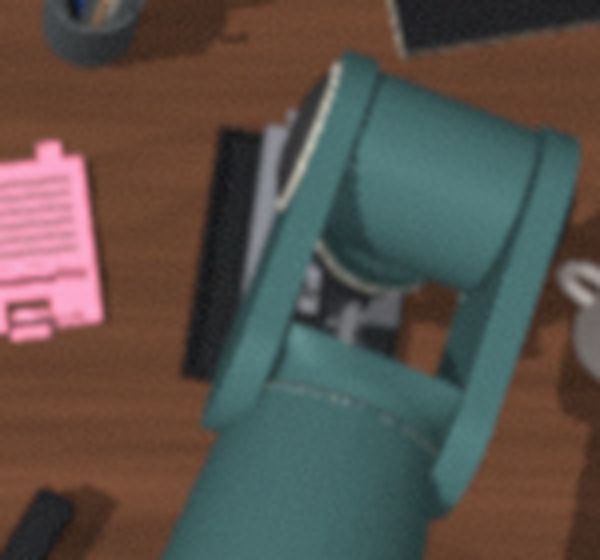

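```bash
python3 - <<'E'
from h import *
st=manip.state(); Rt=R.from_rotvec(st["eef_rot"])
C=R.from_matrix(np.c_[Rt.as_matrix()[:,2],Rt.as_matrix()[:,1],-Rt.as_matrix()[:,0]])
m=st["tool_pos"]-C.apply([-.039,0,.0088]); print(m)
for l in([-.065,-.055,-.005],[-.065,-.055,.005],[-.065,.055,.005],[.065,-.055,.005],[.08,-.035,.0],[.08,.035,0]):
  print(l,(proj("side",m+C.apply(l))-[250,180]+.5)*4-.5,(proj("top",m+C.apply(l))-[280,130]+.5)*4-.5)
E
```

```text
[ 0.618  -0.1941  0.1313]
[-0.065, -0.055, -0.005] [352.0007 294.244 ] [394.2969 328.151 ]
[-0.065, -0.055, 0.005] [353.6581 284.7029] [397.3527 325.9608]
[-0.065, 0.055, 0.005] [261.5904 190.2647] [243.2271 301.2546]
[0.065, -0.055, 0.005] [493.3317 216.3474] [420.0842 148.9953]
[0.08, -0.035, 0.0] [489.284  197.2232] [393.6079 126.3411]
[0.08, 0.035, 0] [428.3998 142.3746] [297.5559 111.0084]
```

In the side crop the cover's corners are at about (350,290), (265,195) and (490,215). They match the predictions within 1–2 image pixels, so the cover is level and held as expected. Lowering.

Emit:
move_arm:
  rows: [0.015,0,0,0,0,0,0.035,0,0,0,0,0,0.055,0,0,0,0,0,0.075,0,0,0,0,0,0.09,0,0,0,0,0,0.1,0,0,0,0,0,0.107,0,0,0,0,0,0.112,0,0,0,0,0,0.115,0,0,0,0,0,0.115,0,0,0,0,0,0.115,0,0,0,0,0]

```text
time: 12.62
tool_pos: [0.5797, -0.1893, 0.0248]
eef_rot: [0.106, 1.567, -0.106]
wrist_force: [0.1, 0.8, -1.4]
gripper_width: 0.0312
```

```bash
cat > c2.py <<'E'
from h import *
s=manip.state();C=R.from_euler('z',TY,degrees=True)
print("tcp in tray mm",C.inv().apply(s["tool_pos"]-TO)*1e3,"F",s["wrist_force"],s["torque"],"w",s["gripper_width"],s["time"],rel(TO,toolR(C,1))[1])
E
python3 c2.py
```

```text
tcp in tray mm [-30.6333   0.0562  24.8329] F [ 0.1277  0.7995 -1.45  ] [-0.0599  0.0943 -0.0429] w 0.031172040517716684 12.625 [ 0.0023  0.0728 -0.0194]
```

Still about 6 mm above the expected contact; creeping down.

Emit:
move_arm:
  rows: [0.001,0,0,0,0,0,0.002,0,0,0,0,0,0.003,0,0,0,0,0,0.004,0,0,0,0,0,0.005,0,0,0,0,0,0.005,0,0,0,0,0]

```text
time: 13.38
tool_pos: [0.5796, -0.1893, 0.0202]
eef_rot: [0.106, 1.567, -0.106]
wrist_force: [-4.5, 0.8, 6.9]
gripper_width: 0.0311
```

```bash
python3 c2.py
```

```text
tcp in tray mm [-30.7229   0.1008  20.2308] F [-4.4838  0.8097  6.8845] [0.2732 1.0443 0.0107] w 0.0310785867531216 13.375 [ 0.0021  0.0452 -0.0244]
```

Emit:
move_arm:
  rows: [0.0005,0,0,0,0,0,0.001,0,0,0,0,0,0.001,0,0,0,0,0]

```text
time: 13.75
tool_pos: [0.5798, -0.1893, 0.0201]
eef_rot: [0.106, 1.567, -0.106]
wrist_force: [-8.4, 2.3, 16.0]
gripper_width: 0.0315
```

```bash
python3 c2.py
```

```text
tcp in tray mm [-30.5108   0.055   20.1365] F [-8.4094  2.2832 16.0079] [0.5748 1.8548 0.0079] w 0.03152253580477876 13.75 [ 0.0069  0.0758 -0.0151]
```

Emit:
move_arm:
  rows: [-0.001,0,0,0,0,0,-0.001,0,0,0,0,0]

```text
time: 14.0
tool_pos: [0.5797, -0.1893, 0.0202]
eef_rot: [0.106, 1.567, -0.106]
wrist_force: [-1.9, 1.7, 7.0]
gripper_width: 0.031
```

```bash
python3 c2.py; python3 - <<'E'
from h import *
import cv2
a=manip.get_image("side");b=manip.get_image("top")
f=lambda x:cv2.convertScaleAbs(x,alpha=1.8,beta=10)
cv2.imwrite("pics/s6.png",cv2.resize(f(a[210:310,280:400,::-1]),None,fx=6,fy=6,interpolation=cv2.INTER_CUBIC))
C=R.from_euler('z',TY,degrees=True); m=TO+C.apply([.008,0,.01])
for l in([-.065,-.055,.005],[-.065,.055,.005],[.065,-.055,.005],[.08,-.035,.0],[.08,.035,0]):
  print(l,(proj("side",m+C.apply(l))-[280,210]+.5)*6-.5)
E
```

```text
tcp in tray mm [-30.541    0.049   20.1803] F [-1.9059  1.6509  7.0129] [0.2565 0.7852 0.0158] w 0.03100927695962626 14.0 [ 0.0051  0.0807 -0.0158]
[-0.065, -0.055, 0.005] [322.6326 411.2691]
[-0.065, 0.055, 0.005] [194.6077 269.905 ]
[0.065, -0.055, 0.005] [520.2369 308.9238]
[0.08, -0.035, 0.0] [515.208 279.355]
[0.08, 0.035, 0] [430.6105 196.824 ]
```

View pics/s6.png

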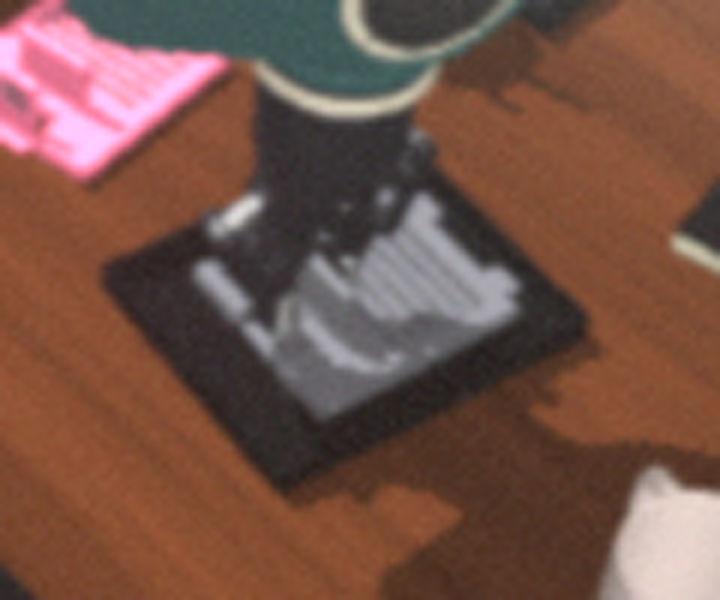

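The cover lies inside the tray walls. Its near corner is at (322,415) and its toes are at about (515,285) and (430,205), all as predicted for lying on the floor. I'll unload the contact and open.

Emit:
move_arm:
  rows: [-0.0006,0,0,0,0,0,-0.0006,0,0,0,0,0]

```text
time: 14.35
tool_pos: [0.5797, -0.1893, 0.0202]
eef_rot: [0.106, 1.567, -0.106]
wrist_force: [0.2, 0.4, 2.1]
gripper_width: 0.0315
```

Emit:
move_arm:
  rows: [0,0,0,0,0,0,0,0,0,0,0,0,0,0,0,0,0,0]
  hand: 0.54

```text
time: 14.72
tool_pos: [0.5794, -0.1892, 0.0199]
eef_rot: [0.107, 1.568, -0.106]
wrist_force: [-0.9, 0.2, -1.7]
gripper_width: 0.0396
```

```bash
python3 c2.py
```

```text
tcp in tray mm [-30.9155   0.1078  19.8772] F [-0.9433  0.1799 -1.7118] [-0.0338  0.0901  0.0425] w 0.039610677042531225 14.725 [ 0.0046  0.0245 -0.0283]
```

Emit:
move_arm:
  rows: [0,0,0,0,0,0,0,0,0,0,0,0,0,0,0,0,0,0,0,0,0,0,0,0]
  hand: 0.3

```text
time: 15.22
tool_pos: [0.5796, -0.1893, 0.0202]
eef_rot: [0.106, 1.567, -0.106]
wrist_force: [0.0, 0.0, 0.5]
gripper_width: 0.0595
```

```bash
python3 c2.py
```

```text
tcp in tray mm [-30.7402   0.1018  20.1507] F [0.0264 0.0102 0.4923] [ 0.0219 -0.0148  0.0155] w 0.059521177542802915 15.225 [ 0.0022  0.0521 -0.0257]
```

Emit:
move_arm:
  rows: [-0.01,0,0,0,0,0,-0.03,0,0,0,0,0,-0.06,0,0,0,0,0,-0.1,0,0,0,0,0,-0.14,0,0,0,0,0,-0.18,0,-0.03,0,0,0,-0.2,0,-0.07,0,0,0,-0.2,0,-0.11,0,0,0,-0.2,0,-0.15,0,0,0,-0.2,0,-0.17,0,0,0,-0.2,0,-0.17,0,0,0,-0.2,0,-0.17,0,0,0]

```text
time: 16.73
tool_pos: [0.4114, -0.1665, 0.2208]
eef_rot: [0.106, 1.566, -0.106]
wrist_force: [0.4, 0.8, 0.8]
gripper_width: 0.0597
```

```bash
python3 - <<'E'
from h import *
import cv2
a=manip.get_image("side");b=manip.get_image("top")
f=lambda x:cv2.convertScaleAbs(x,alpha=1.8,beta=10)
cv2.imwrite("pics/s7.png",cv2.resize(f(a[210:310,280:400,::-1]),None,fx=6,fy=6,interpolation=cv2.INTER_CUBIC))
cv2.imwrite("pics/t7.png",cv2.resize(f(b[150:250,310:410,::-1]),None,fx=6,fy=6,interpolation=cv2.INTER_CUBIC))
cv2.imwrite("pics/tf7.png",b[:,:,::-1])
C=R.from_euler('z',TY,degrees=True); m=TO+C.apply([.008,0,.01])
for l in([-.065,-.055,.005],[-.065,.055,.005],[.065,-.055,.005],[.08,-.035,.0],[.08,.035,0],[-.06,0,.039],[-.052,0,.039]):
  print(l,(proj("side",m+C.apply(l))-[280,210]+.5)*6-.5,(proj("top",m+C.apply(l))-[310,150]+.5)*6-.5)
E
```

```text
[-0.065, -0.055, 0.005] [322.6326 411.2691] [365.8782 406.6625]
[-0.065, 0.055, 0.005] [194.6077 269.905 ] [153.7901 372.5107]
[0.065, -0.055, 0.005] [520.2369 308.9238] [397.9957 162.3945]
[0.08, -0.035, 0.0] [515.208 279.355] [361.7764 130.8797]
[0.08, 0.035, 0] [430.6105 196.824 ] [229.3964 109.6503]
[-0.06, 0, 0.039] [271.1121 291.0926] [272.1719 369.6513]
[-0.052, 0, 0.039] [283.7516 284.9208] [274.3068 354.1006]
```

View pics/s7.png

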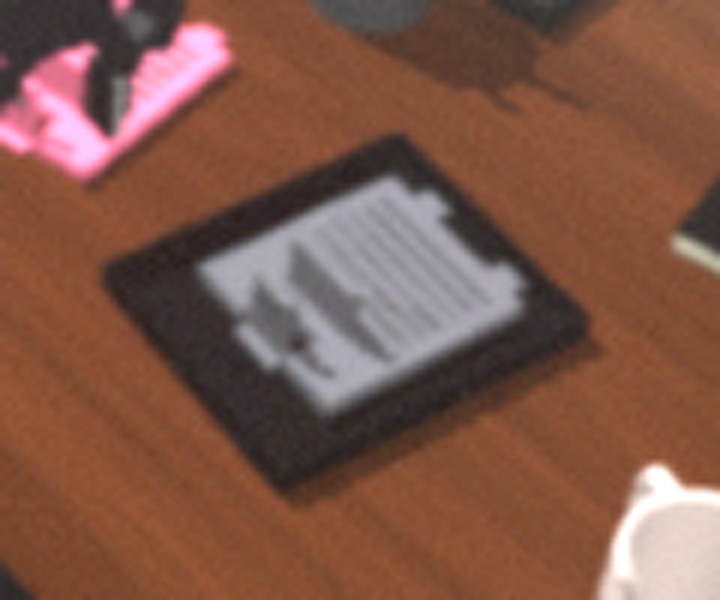

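View pics/t7.png

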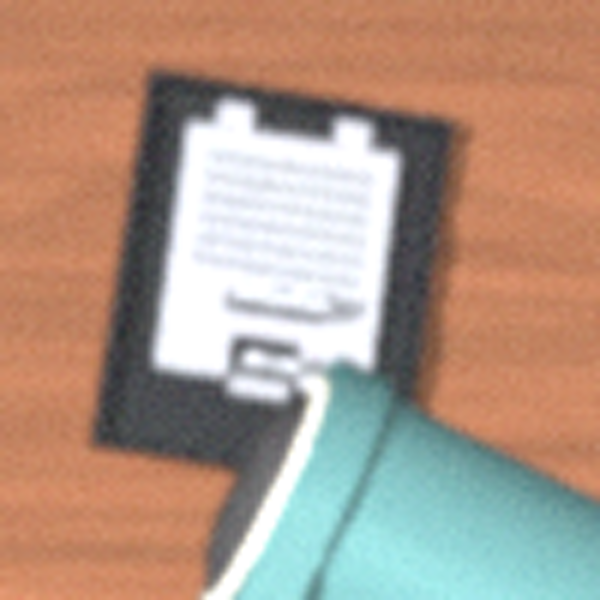

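View pics/tf7.png

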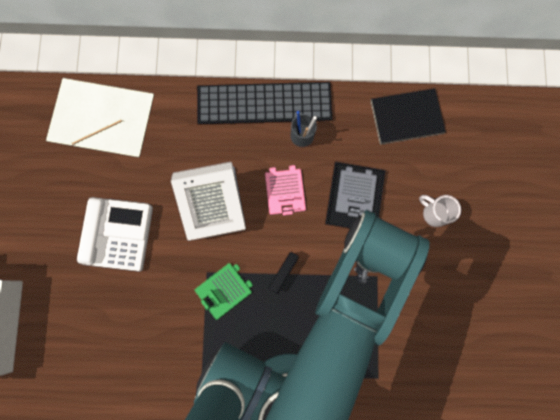

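The cover lies flat inside the tray, grip side up, with its corners where predicted. The bystanders are at their earlier pixels: phone (115,235), pot (303,130), stapler (285,272), mug (441,210).

```bash
python3 -c "
from h import *
s=manip.state();print(s['time'],s['wrist_force'],s['joint_velocities']);print(manip.job_done())"
```

```text
16.825 [-0.4423 -0.072  -0.1462] [ 0.0002  0.0051  0.0042 -0.0006 -0.0008  0.0001]
the job is handed in; nothing more can be done
None
```

The filter cover is off the cleaner and lying flat in the desk tray, grip side up and let go. I handed the job in at 16.8 s of the 45 s allowed; no verdict is reported.

**What I did:** I pressed the tab fully with a 25 N grip, closing the jaws to about 31 mm against the 32 mm expected. I then swung the tab end up 0.2 rad about the upper lip and drew the toes out. At the checks during the swing and draw, the wrist force stayed under about 4 N. I lowered the cover into the tray, eased off the contact, opened the jaws and backed away.

**Last checks:**
- **Position:** In both views the cover sits inside the tray walls within about 2 image pixels of where it should appear lying level on the floor, about 8 mm from the tray's centre lengthwise.
- **Bystanders:** By eye, the phone, pen pot, stapler and mug are where they were in the first top picture.
- **Release:** The wrist force was about zero and the arm was clear and still.

**What disagreed or was not measured:**
- The tool met the tray floor about 1.3 mm higher than calculated.
- I pressed down slightly more than needed before easing off, with the wrist reading about 16 N upward (roughly 18 N on the tray) against the 40 N limit.
- I did not measure the tab's spring-back directly. I inferred it from opening the jaws to 60 mm and from the pictures.

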